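Load the spring scale to its mark with ring weights

TASK

Thread the steel ring weights over the spindle of the spring scale, one after another, each flat on the pan or on the ring before, until the pan's pointer has sunk to the long mark line on the column or just past it, and leave the rings that are then not needed lying on the bench. Feel for the spindle gently and set each ring down without dropping it: the pan must never be forced far below the mark towards its bottom stop. Leave the other things on the bench where they are.

Things in the scene. Friction and masses are not known exactly. Their poses are not given: they have to be found in the camera images.
- scale: Spring scale, fixed on the bench. Square grey base 124 x 124 mm, 10 mm high; a round housing on it, and on a spring above that a round aluminium pan, 68 mm across, 5 mm thick, with an upright spindle in its middle. Origin and axes as scale_axis; the base is centred 4 mm to its +x and +y.
- scale_axis (a point): Centre of the scale's spring housing, on the bench top; z up. The steel spindle (14 mm across, flat-ended, 46 mm above the pan's top) and pan stand NEAR it: their guide is loosely fitted, so their common axis is off this point by up to 9 mm along each of the scale's x and y, unknown which way, but the same throughout a run. It stays upright and does not move sideways.
- mark_line (a point): The long black mark line on the front of the aluminium column, 65 mm above the bench (short strokes lie every 10 mm); the pointer at the pan's rim, level with the pan's top, sinks in front of it. Column: 22 mm wide, 8 mm thick, top 96 mm above the bench, at x = 56, y = 50 mm in the scale's frame, so fingers closing along the scale's x or y pass clear of it.
- pan (a joint): How far the pan has sunk (m): its top is 0.085 - value above the bench; 0.020 is the mark line, 0.042 the bottom stop. Empty it stands at 0 to 0.010, as its weight differs. Spring 255 N/m (1 N sinks it 4 mm); each ring sinks it about 8 mm, so two or three are needed. A ring pressed on the spindle's end instead of passing over it pushes the pan down.
- ring_0_mid (a point): Flat plain steel ring weight 1 of 4 (all alike): 56 mm outer diameter, 17 mm hole, 12 mm thick, about 0.21 kg, lying flat on the bench. The point is the ring's centre, half-way up (6 mm above its underside); z is the ring's axis.
- ring_1_mid (a point): Flat plain steel ring weight 2 of 4 (all alike): 56 mm outer diameter, 17 mm hole, 12 mm thick, about 0.21 kg, lying flat on the bench. The point is the ring's centre, half-way up (6 mm above its underside); z is the ring's axis.
- ring_2_mid (a point): Flat plain steel ring weight 3 of 4 (all alike): 56 mm outer diameter, 17 mm hole, 12 mm thick, about 0.21 kg, lying flat on the bench. The point is the ring's centre, half-way up (6 mm above its underside); z is the ring's axis.
- ring_3_mid (a point): Flat plain steel ring weight 4 of 4 (all alike): 56 mm outer diameter, 17 mm hole, 12 mm thick, about 0.21 kg, lying flat on the bench. The point is the ring's centre, half-way up (6 mm above its underside); z is the ring's axis.
- lens_can: Bystander: black can, 40 mm across, 52 mm high; origin at the centre of its underside.
- specimen: Bystander: round mounted specimen, 30 mm across, 21 mm high; origin at the centre of its underside.
- tape_roll: Bystander: roll of tape lying flat, 100 mm across, 25 mm high; origin at the centre of its underside.
There are look-alikes about, which are no part of the job. Leave any orange or red look-alike of the part that bears ring_3_mid alone.

How it is judged:
By the outcome, as a careful person would: the job done as asked, in the order asked, and still so for the second after the job is handed in, with the robot touching nothing.
It also fails if it takes over 72 s, if anything falls off the work surface, if the arm or the gripper's body presses on something with over 40 N, if the wrist force passes 120 N, or if a joint passes its speed limit or range.

ROBOT

A 6-joint arm with a two-finger parallel gripper is mounted at the origin on a cart in front of the work surface, level with it; the furniture and walls round the work are solid. World frame = base frame: x ahead of the robot, y to its left, z up, the work surface at z = 0. Lengths are in m, angles in degrees, forces in N, time in s.
With the tool pointing down it reaches from about 0.3 to 0.875 m from the base axis. Payload 6.4 kg.
Tool frame: the origin (TCP) lies at the very end of the fingers, on their centre line; the grasp point (between the pads) lies 19 mm behind it (env.pinch_z is the distance from the TCP to the grasp point, in m); z points along the fingers, y is the line along which they close (so a half turn about z gives the same grasp; the last joint's range is limited). The gripper opens to 88 mm and grips with 3 to 60 N. Pads are 18 mm wide; open, the fingers measure 123 mm over their backs; the gripper's body (75 mm by 187 mm) begins 45 mm behind the grasp point.
Start: joints at [52.466, 10.359, 92.074, -0, 77.567, -11.82], TCP at [0.249, 0.518, 0.239] pointing down, gripper open.
Joint ranges: [-171.53, 171.53], [-51.25, 118.39], [17.06, 147.69], [-65.23, 245.23], [0, 150.52], [-178.68, 178.68]. Speed limits (degrees/s): [147.25, 147.25, 172.46, 180, 180, 180].

INTERFACE

Orientations are given as [roll, pitch, yaw] about the fixed x, y, z axes, in that order (R = Rz(yaw) Ry(pitch) Rx(roll)).
In Python, from station import env gives the robot as it stands. The module is installed in compiled form; this text tells all that it offers.
- The arm moves only by the tool drive_tool, never from a script. Its argument "deltas" is one flat list of numbers, 4 for each row, row after row: the shift along the tool's x, y, z in m, then the turn about the tool's z in rad. In form: [dx, dy, dz, turn, dx, dy, dz, turn, ...]. A call has 1 to 8 rows; each row is the pose to reach, as a shift and turn from the pose commanded when the call began, along the tool's axes at that moment; what a row does not reach only later rows make up. A row lasts 1/12 s, in which the tool goes at most 41.7 mm and 7.16 degrees, less where a joint would pass 70% of its speed; a pose out of reach is approached as far as the arm can. A call with a gripper value outside its range is refused whole. "gripper" is the opening, from -1 (shut) to 1 (fully open), so that 0 is half open, set as the call begins (left out, the last holds). The fingers move at their own pace and stop on an object; "grip_force" is the grip in N (left out, the last holds). Time passes only in rows, so rows that repeat a pose let the fingers close. It gives the time, the measured TCP pose, the force, the opening and the grip force at its end, in the units of the state.
- env.sense(): the state, without advancing time (a new reading comes with each control period).
- env.get_image(name): name is "scene" or "top" or "wrist"; returns (picture, depth): 400x640x3 uint8, blue, green, red; 400x640 float32, m along the optical axis (not along the pixel's ray), 0 where there is no reading.
- env.camera_model(name): a dict with "K" (3x3 intrinsics, pixels), "D" ([k1, k2, p1, p2, k3] as OpenCV has them; the pictures are not rectified), "rvec" (rotation vector, rad) and "tvec" (3), from world to camera coordinates, as OpenCV has them. Camera axes: x right, y down, z forward; pixel columns grow to the right and rows downward; lengths in m; the calibration is good to about 2 mm. A picture is of the moment at which its call begins: read the wrist's pose just before it. camera_model takes no time and is no camera call; for the wrist camera it gives the pose at the moment of the call.
- env.hand_in(): hands the job in; it is judged then, once.
The state is a dict: "t": time; "q": joint angles; "dq": joint speeds; "joint_torque": joint torques, N m; "ee_pos": TCP position; "orientation": TCP orientation; "ft_force": force on the tool from outside, world axes, zero at the start; "moment": the same for the moment, N m; "width": finger opening in m; "gripper_force": force on a finger pad.
Only numpy, scipy, OpenCV 4.12 (cv2) and the standard library are available. Lean on these libraries where they do the work, as an engineer would, in place of code of your own. Each camera call takes 0.05 s, during which the arm holds its last target. There are 200 camera calls.

## Working session

There is one attempt and no reset: what is moved stays moved. The work goes in short steps, Python scripts to look and compute and a tool call to move; the robot and the scene stay as the last step left them, time stands still between calls to the robot, and variables do not carry over. Pictures are saved under pics/ and viewed, at most 10 in all, crops included, and the job is handed in when it is done.

Besides the shell and the picture viewer there is one more tool, called by a JSON object that holds its "fn" and its "kwargs", one argument or row to a line. drive_tool: Moves the arm, as the interface text tells. Its arguments: {"type":"object","properties":{"deltas":{"type":"array","items":{"type":"number"}},"gripper":{"type":"number"},"grip_force":{"type":"number"}},"required":["deltas"]}

```bash
mkdir -p pics; python3 - <<'E'
from station import env
import cv2,numpy as np
s=env.sense();print({k:np.round(v,3) for k,v in s.items()},env.pinch_z)
for n in("scene","top"):
    p,d=env.get_image(n);cv2.imwrite(f"pics/{n}0.png",p);np.save(f"pics/{n}0d.npy",d)
    m=env.camera_model(n);print(n,m)
E
```

```text
{'t': np.float64(0.0), 'q': array([ 5.2466e+01,  1.0401e+01,  9.2131e+01, -1.0000e-03,  7.7566e+01,
       -1.1821e+01]), 'dq': array([-0.038,  0.057, -0.06 ,  0.028,  0.012, -0.008]), 'joint_torque': array([ 0.0000e+00, -4.3389e+01, -3.4185e+01,  7.0000e-02,  3.9000e-02,
       -0.0000e+00]), 'ee_pos': array([0.249, 0.518, 0.238]), 'orientation': array([-1.79904e+02, -1.90000e-02,  1.54287e+02]), 'ft_force': array([ 0.106, -0.48 ,  0.139]), 'moment': array([0.024, 0.027, 0.043]), 'gripper_force': np.float64(0.0), 'width': np.float64(0.088)} 0.0187
scene {'K': array([[385.78525645,   0.        , 319.51018731],
       [  0.        , 385.78525645, 198.22077568],
       [  0.        ,   0.        ,   1.        ]]), 'D': array([-0.08626011,  0.        ,  0.        ,  0.        ,  0.        ]), 'rvec': array([ 1.93817243, -0.62843764,  0.41074903]), 'tvec': array([-0.4361406 ,  0.18461888,  0.93278895])}
top {'K': array([[459.47393504,   0.        , 322.40830602],
       [  0.        , 459.47393504, 206.45908919],
       [  0.        ,   0.        ,   1.        ]]), 'D': array([-0.06876413,  0.        ,  0.        ,  0.        ,  0.        ]), 'rvec': array([ 2.24751062, -1.95152109,  0.20217548]), 'tvec': array([-0.09268672,  0.5268481 ,  1.15502451])}
```

View pics/scene0.png

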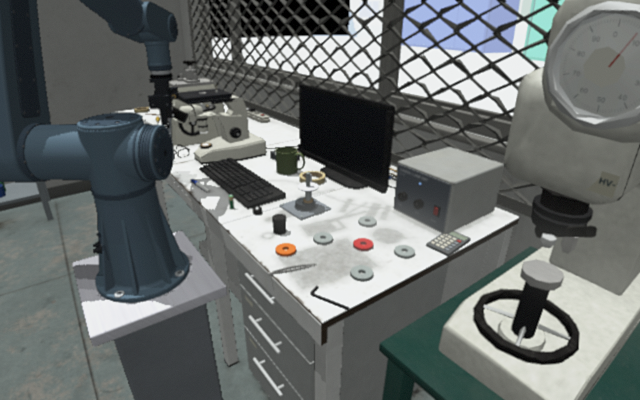

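View pics/top0.png

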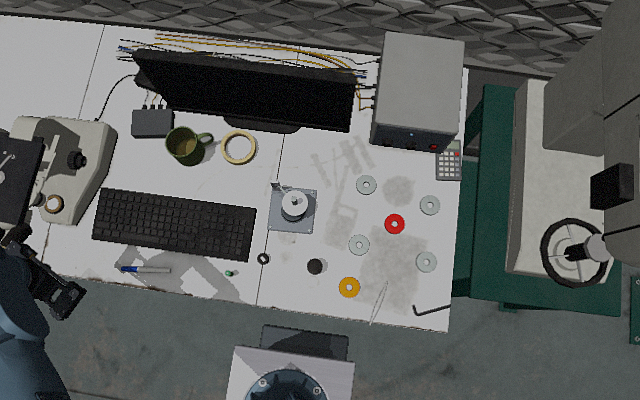

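Top view: scale pan is at about (295,203). The grey rings are at (366,185), (430,205), (359,244) and (426,262); the red and orange look-alikes are at (394,224) and (348,287). The scene view matches: grey rings at (368,221), (404,251), (323,238) and (361,273), scale at (310,190).

```bash
cat > h.py <<'E'
from station import env
import cv2,numpy as np
def ray(m,uv):
    uv=np.array(uv,float).reshape(-1,1,2)
    n=cv2.undistortPoints(uv,m["K"],m["D"]).reshape(-1,2)
    R=cv2.Rodrigues(np.array(m["rvec"]))[0];t=np.array(m["tvec"]).ravel()
    return -R.T@t,(R.T@np.c_[n,np.ones(len(n))].T).T
def onplane(m,uv,z):
    c,d=ray(m,uv);return c+d*((z-c[2])/d[:,2])[:,None]
def meet(ms,uvs):  # least-squares meeting point of rays
    A=np.zeros((3,3));b=np.zeros(3);L=[]
    for m,uv in zip(ms,uvs):
        c,d=ray(m,uv);d=d[0]/np.linalg.norm(d[0]);P=np.eye(3)-np.outer(d,d);A+=P;b+=P@c;L.append((c,P))
    x=np.linalg.solve(A,b);return x,[np.linalg.norm(P@(x-c)) for c,P in L]
def proj(m,X): return cv2.projectPoints(np.array(X,float).reshape(-1,1,3),np.array(m["rvec"]),np.array(m["tvec"]),m["K"],m["D"])[0].reshape(-1,2)
def snap(n,f=None):
    m=env.camera_model(n);p,d=env.get_image(n)
    if f:cv2.imwrite(f"pics/{f}.png",p)
    return m,p,d
E
python3 - <<'E'
from h import *
mt=env.camera_model("top");ms=env.camera_model("scene")
T=[(366,185),(430,205),(359,244),(426,262)];S=[(368,221),(404,251),(323,238),(361,273)]
print(onplane(mt,T,.012).round(3));print([meet([mt,ms],[a,b])[0].round(3) for a,b in zip(T,S)])
print('pan',onplane(mt,[(295,203)],.085).round(3),'spin top?',onplane(mt,[(297,200)],.131).round(3))
# base corners: dark-grey plate mask
p=cv2.imread('pics/top0.png');hsv=cv2.cvtColor(p[170:250,255:335],cv2.COLOR_BGR2HSV)
print(p[225,275],p[190,272],p[210,330],p[225,310],p[203,290],p[185,359])
print(onplane(mt,[(270,189),(317,189),(268,231),(317,230)],.01).round(3))
m=env.camera_model("wrist");print(m); print(env.sense()['ee_pos'])
c=cv2.resize(p[165:245,245:345],None,fx=7,fy=7,interpolation=cv2.INTER_CUBIC)
cv2.imwrite('pics/scalecrop.png',c)
E
```

```text
[[ 0.62  -0.127  0.012]
 [ 0.589 -0.308  0.012]
 [ 0.455 -0.128  0.012]
 [ 0.432 -0.312  0.012]]
[array([ 0.625, -0.129,  0.007]), array([ 0.591, -0.31 ,  0.007]), array([ 0.457, -0.129,  0.006]), array([ 0.434, -0.314,  0.006])]
pan [[0.527 0.052 0.085]] spin top? [[0.526 0.044 0.131]]
[137 132 126] [116 107 104] [174 176 176] [135 131 126] [180 178 179] [156 158 154]
[[ 0.573  0.134  0.01 ]
 [ 0.591  0.005  0.01 ]
 [ 0.456  0.12   0.01 ]
 [ 0.478 -0.011  0.01 ]]
{'K': array([[306.46216703,   0.        , 318.79292625],
       [  0.        , 306.46216703, 199.76795532],
       [  0.        ,   0.        ,   1.        ]]), 'D': array([-0.0488173,  0.       ,  0.       ,  0.       ,  0.       ]), 'rvec': array([-2.45782766, -1.5460924 , -0.20996588]), 'tvec': array([-0.57475104, -0.03695746,  0.38928814])}
[0.24918157 0.51771717 0.23793506]
```

View pics/scalecrop.png

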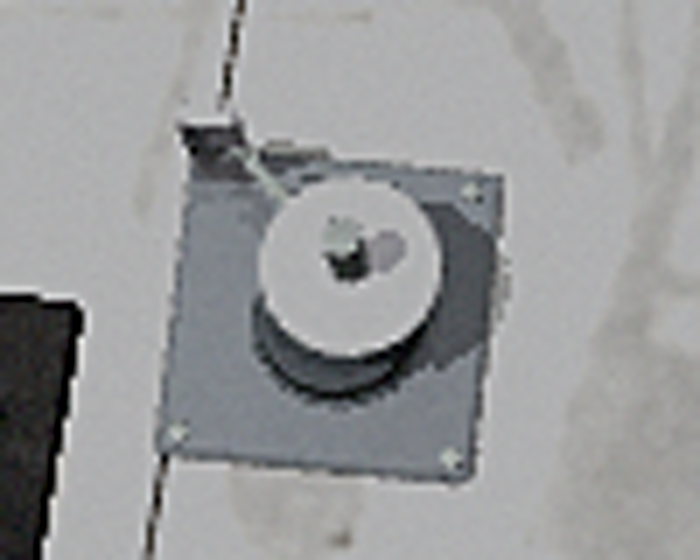

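The crop shows the pan disc centred at crop (350,267), spindle tip at (343,235), and base corners at (190,160), (500,178), (470,485) and (160,455). The column is at the top left, with the pointer running to it.

```bash
python3 - <<'E'
from h import *
from scipy.spatial.transform import Rotation as Ro
mt=env.camera_model("top")
px=lambda a:(np.array(a,float)+.5)/7-.5+[245,165]
c=onplane(mt,px([(190,160),(500,178),(470,485),(160,455)]),.01);print(c.round(4),c.mean(0).round(4))
d=c[0]-c[1];e=c[0]-c[3];print('yaw from y-edge',np.degrees(np.arctan2(-d[0],d[1])),np.degrees(np.arctan2(e[1],e[0])))
print('pan@.08',onplane(mt,px([(350,267)]),.08),'tip@.126',onplane(mt,px([(343,235)]),.126))
m=env.camera_model("wrist");s=env.sense();Rt=Ro.from_euler('xyz',s['orientation'],degrees=True).as_matrix()
R=cv2.Rodrigues(m['rvec'])[0];C=-R.T@m['tvec']
print('cam in tool',Rt.T@(C-s['ee_pos']),'\naxes in tool\n',(Rt.T@R.T).round(3))
E
```

```text
[[0.5776 0.1297 0.01  ]
 [0.5875 0.0075 0.01  ]
 [0.4651 0.0015 0.01  ]
 [0.4598 0.122  0.01  ]] [0.5225 0.0652 0.01  ]
yaw from y-edge 4.611340368253727 3.7246279457966507
pan@.08 [[0.52912726 0.05394432 0.08      ]] tip@.126 [[0.53067455 0.05386807 0.126     ]]
cam in tool [ 0.06928621  0.00032967 -0.14634891] 
axes in tool
 [[ 0.001 -0.963 -0.269]
 [ 1.     0.001  0.001]
 [-0.    -0.269  0.963]]
```

{"fn": "drive_tool", "kwargs": {
  "deltas": [-0.27,-0.176,0,-0.522,-0.27,-0.176,0,-0.522,-0.27,-0.176,0,-0.522,-0.27,-0.176,0,-0.522,-0.27,-0.176,0,-0.522,-0.27,-0.176,0,-0.522,-0.27,-0.176,0,-0.522,-0.27,-0.176,0,-0.522],
  "gripper": 1
}}

```text
t: 0.77
ee_pos: [0.4145, 0.2442, 0.2385]
orientation: [180.0, -0.0, -175.8]
ft_force: [1.1, 0.2, 0.7]
width: 0.0883
gripper_force: 0.0
```

{"fn": "drive_tool", "kwargs": {
  "deltas": [-0.101,-0.198,0,0,-0.101,-0.198,0,0,-0.101,-0.198,0,0,-0.101,-0.198,0,0,-0.101,-0.198,0,0,-0.101,-0.198,0,0,-0.101,-0.198,0,0]
}}

```text
t: 1.35
ee_pos: [0.5305, 0.0529, 0.2382]
orientation: [-180.0, -0.0, -176.1]
ft_force: [-0.8, -0.1, -0.1]
width: 0.0879
gripper_force: 0.0
```

```bash
python3 - <<'E'
from h import *
s=env.sense();print(s['t'],s['ee_pos'],s['orientation'])
m,p,d=snap("wrist","w1");import pickle;pickle.dump((m,d),open('pics/w1.pkl','wb'))
E
```

```text
1.35 [0.5305431  0.05287495 0.23820937] [-1.79974306e+02 -3.10439338e-02 -1.76069668e+02]
```

View pics/w1.png

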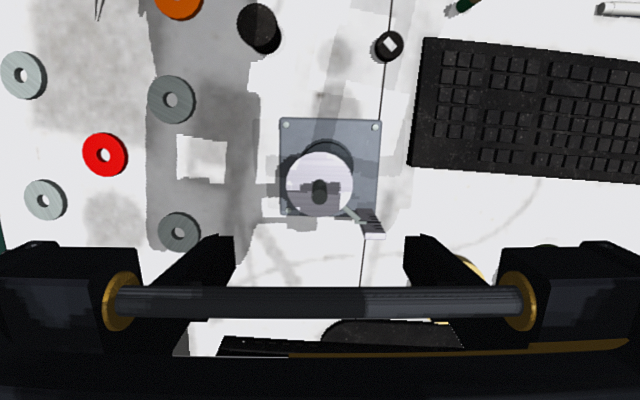

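The wrist view shows the pan centred near (320,183) with the dark spindle end at (320,190) and the column at (372,228). Grey rings are at (23,75), (171,99), (46,200) and (179,232). Next I'll fit shapes.

```bash
python3 - <<'E'
from h import *
import pickle
m,d=pickle.load(open('pics/w1.pkl','rb'));p=cv2.imread('pics/w1.png')
cv2.imwrite('pics/c1.png',cv2.resize(p[125:245,265:395],None,fx=5,fy=5,interpolation=cv2.INTER_CUBIC))
print('d pan',d[170,300],d[183,340],'tip',d[186:200:3,320])
# height classification from depth -> world points
v,u=np.mgrid[0:400,0:640];n=np.stack([u,v],-1).reshape(-1,2)
c,r=ray(m,n);X=(c+r*d.reshape(-1,1)).reshape(400,640,3)
roi=np.zeros((400,640),bool);roi[110:250,260:400]=1
for lo,hi,name in((.07,.09,'pan'),(.115,.14,'tip')):
    k=roi&(X[...,2]>lo)&(X[...,2]<hi);P=X[k];print(name,k.sum(),np.median(P,0).round(4),P.min(0).round(4),P.max(0).round(4))
g=X[...,2]
for (a,b) in [(23,75),(171,99),(46,200),(179,232)]:
    k=np.zeros_like(roi);k[max(0,b-32):b+32,max(0,a-32):a+32]=1;k&=(g>.006)&(g<.03)
    cs,_=cv2.findContours(k.astype(np.uint8),0,1);cc=max(cs,key=cv2.contourArea);e=cv2.fitEllipse(cc)
    P=X[k];print((a,b),k.sum(),e,onplane(m,[e[0]],np.median(P[:,2])).round(4))
E
```

```text
d pan 0.30379248 0.30733648 tip [0.2745084  0.2632662  0.26278654 0.26316753 0.26472345]
pan 3412 [0.5296 0.0562 0.084 ] [0.4965 0.0191 0.0701] [0.5792 0.1236 0.0899]
tip 243 [0.5285 0.0526 0.1297] [0.5229 0.0458 0.116 ] [0.537  0.0596 0.1316]
(23, 75) 1623 ((21.764223098754883, 74.99320220947266), (41.74507522583008, 50.48822021484375), 145.0199432373047) [[ 0.435  -0.3104  0.0121]]
(171, 99) 1674 ((170.10409545898438, 99.31079864501953), (44.97142791748047, 49.653804779052734), 139.7691192626953) [[ 0.4551 -0.1269  0.0122]]
(46, 200) 1268 ((43.96657180786133, 199.81251525878906), (36.542781829833984, 44.57234573364258), 128.47145080566406) [[ 0.5904 -0.3057  0.0122]]
(179, 232) 1238 ((177.79739379882812, 232.52244567871094), (38.78022003173828, 41.91911697387695), 123.60660552978516) [[ 0.6226 -0.126   0.0123]]
```

View pics/c1.png

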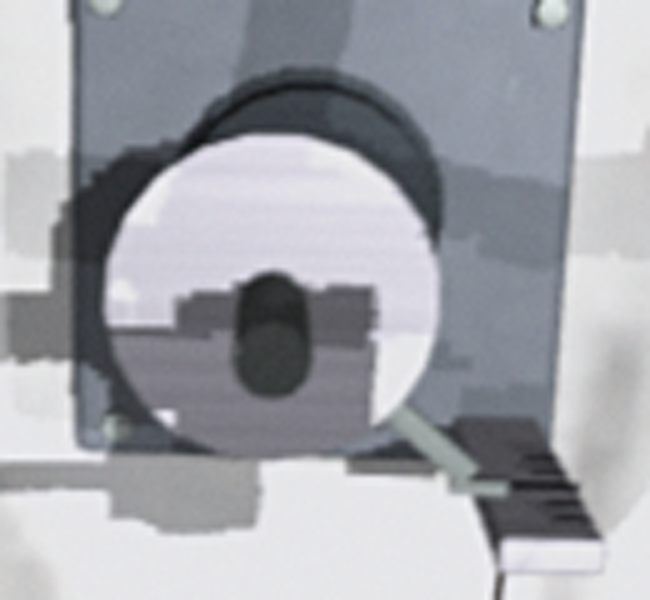

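Crop: the spindle's end disc is centred at crop (272,360) with radius about 38, the pan is centred at about (272,296), and the pointer reaches the column at (480,490), near its top strokes.

```bash
python3 - <<'E'
from h import *
import pickle
m,d=pickle.load(open('pics/w1.pkl','rb'));p=cv2.imread('pics/w1.png')
v,u=np.mgrid[0:400,0:640];c,r=ray(m,np.stack([u,v],-1).reshape(-1,2));X=(c+r*d.reshape(-1,1)).reshape(400,640,3)
roi=np.zeros((400,640),bool);roi[110:250,260:352]=1
P=X[roi&(X[...,2]>.1)];zt=np.percentile(P[:,2],90);print('ztip',zt)
k=roi&(abs(X[...,2]-zt)<.003);P=X[k];(cx,cy),rr=cv2.minEnclosingCircle((P[:,:2]*1000).astype(np.float32));print('tip',P.mean(0),cx,cy,rr,k.sum())
k=roi&(X[...,2]>.075)&(X[...,2]<.095);P=X[k]
print('pan z',np.median(P[:,2]));cs,_=cv2.findContours(k.astype(np.uint8),0,1);cc=max(cs,key=cv2.contourArea)
h=cv2.convexHull(cc);e=cv2.fitEllipse(h);print(e,onplane(m,[e[0]],np.median(P[:,2])))
print('tip manual',onplane(m,[(319.0,196.6)],zt))
E
```

```text
ztip 0.3846086318031171
tip [0.46170214 0.04875748 0.38460863] 461.7021484375 48.757476806640625 9.999999747378752e-05 62
pan z 0.08401668193587691
((321.69451904296875, 187.30166625976562), (65.35865020751953, 77.87873840332031), 128.65576171875) [[0.53200753 0.05646079 0.08401668]]
tip manual [[0.46170214 0.04875748 0.38460863]]
```

```bash
python3 - <<'E'
from h import *
import pickle
m,d=pickle.load(open('pics/w1.pkl','rb'))
print(onplane(m,[(319.0,196.6)],.1303),onplane(m,[(319.0,183.8)],.0843))
mt=env.camera_model("top")
print(meet([m,mt],[(319.0,196.6),(293.6,198.2)]))
E
```

```text
[[0.52952045 0.05355585 0.1303    ]] [[0.52853371 0.05349872 0.0843    ]]
(array([0.53012094, 0.05359045, 0.12798928]), [np.float64(1.762002320730621e-05), np.float64(1.7620023207352036e-05)])
```

{"fn": "drive_tool", "kwargs": {
  "deltas": [0.0876,-0.1742,0,0,0.0876,-0.1742,0,0,0.0876,-0.1742,0,0,0.0876,-0.1742,0.14,0,0.0876,-0.1742,0.14,0,0.0876,-0.1742,0.14,0,0.0876,-0.1742,0.14,0,0.0876,-0.1742,0.14,0]
}}

```text
t: 2.07
ee_pos: [0.4498, -0.1219, 0.0933]
orientation: [179.7, -0.5, -175.8]
ft_force: [-0.9, 0.3, -0.1]
width: 0.0885
gripper_force: 0.0
```

```bash
cat > look.py <<'E'
from h import *
import sys
s=env.sense();print(s['t'],s['ee_pos'].round(4),s['orientation'].round(2),s['ft_force'].round(2),round(s['width'],4))
m,p,d=snap("wrist",sys.argv[1])
v,u=np.mgrid[0:400,0:640];c,r=ray(m,np.stack([u,v],-1).reshape(-1,2));X=(c+r*d.reshape(-1,1)).reshape(400,640,3)
X[d<=0]=np.nan;np.save(f'pics/{sys.argv[1]}X.npy',X)
def ring(z,box,tol=.003):
    """centre of the flat thing whose top is at z inside xy box"""
    k=(abs(X[...,2]-z)<tol)&(X[...,0]>box[0])&(X[...,0]<box[1])&(X[...,1]>box[2])&(X[...,1]<box[3])
    P=X[k];print(len(P),'z',np.median(P[:,2]).round(4),'lo',P.min(0).round(4),'hi',P.max(0).round(4))
    cs,h=cv2.findContours(k.astype(np.uint8),cv2.RETR_CCOMP,cv2.CHAIN_APPROX_NONE)
    for q,hh in zip(cs,h[0]):
        if cv2.contourArea(q)>60:
            e=cv2.fitEllipse(q);print('hole' if hh[3]>=0 else 'outer',np.round(e[0],1),np.round(e[1],1),onplane(m,[e[0]],np.median(P[:,2])).round(4))
if len(sys.argv)>2: ring(float(sys.argv[2]),[float(a) for a in sys.argv[3:7]])
E
python3 look.py w2 .012 .42 .49 -.165 -.09
```

```text
2.0667 [ 0.4498 -0.1219  0.0933] [ 179.66   -0.52 -175.83] [-0.95  0.31 -0.08] 0.0885
3421 z 0.0123 lo [ 0.4271 -0.1563  0.009 ] hi [ 0.482  -0.101   0.0146]
outer [308.1 211.7] [67.1 69.7] [[ 0.4536 -0.1288  0.0123]]
hole [308.2 212.4] [20.9 22.2] [[ 0.4542 -0.1287  0.0123]]
```

```bash
python3 look.py w3 .012 .42 .49 -.165 -.09; python3 look.py w4 .012 .42 .49 -.165 -.09;
```

```text
2.1167 [ 0.4519 -0.1219  0.0961] [ 179.74   -0.34 -175.84] [ 0.08  0.28 -0.73] 0.0884
3374 z 0.0123 lo [ 0.4273 -0.1564  0.009 ] hi [ 0.4824 -0.1013  0.015 ]
outer [308.6 207.8] [66.7 69.1] [[ 0.4536 -0.1288  0.0123]]
hole [308.8 208.5] [20.7 22.1] [[ 0.4542 -0.1287  0.0123]]
2.1667 [ 0.454  -0.1225  0.0982] [ 1.7988e+02 -1.2000e-01 -1.7579e+02] [ 0.54 -0.11  0.85] 0.088
3325 z 0.0123 lo [ 0.4274 -0.1559  0.009 ] hi [ 0.4822 -0.1014  0.0147]
outer [309.9 204.2] [66.2 68.6] [[ 0.4536 -0.1288  0.0123]]
hole [309.9 204.9] [20.7 21.9] [[ 0.4542 -0.1287  0.0123]]
```

{"fn": "drive_tool", "kwargs": {
  "deltas": [0.001,-0.006,0.035,0,0.001,-0.006,0.07,0,0.001,-0.006,0.07,0,0.001,-0.006,0.07,0]
}}

```text
t: 2.55
ee_pos: [0.4542, -0.1289, 0.0291]
orientation: [179.9, -0.1, -175.7]
ft_force: [0.4, -0.3, 1.1]
width: 0.0881
gripper_force: 0.0
```

```bash
python3 look.py w5 .012 .42 .49 -.165 -.09
```

```text
2.55 [ 0.4542 -0.1289  0.0291] [ 1.7992e+02 -9.0000e-02 -1.7572e+02] [ 0.37 -0.27  1.12] 0.0881
6148 z 0.0123 lo [ 0.427  -0.1561  0.009 ] hi [ 0.4825 -0.1011  0.0146]
outer [317.9 237.6] [89.2 94.6] [[ 0.4532 -0.1288  0.0123]]
hole [317.9 238.8] [26.7 29.9] [[ 0.4539 -0.1288  0.0123]]
```

View pics/w5.png

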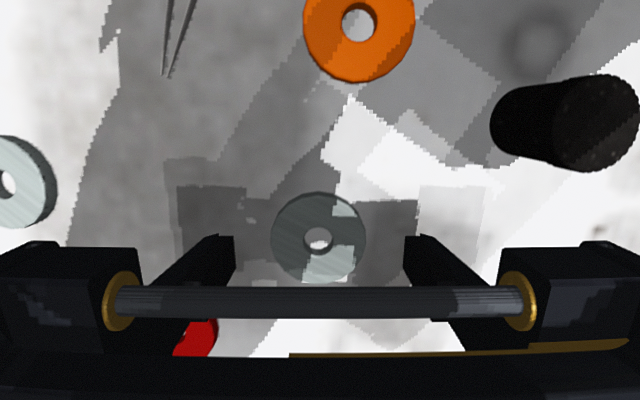

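The ring lies centred between the fingers: outer centre (318,238), hole (318,239). I'll descend and grip.

{"fn": "drive_tool", "kwargs": {
  "deltas": [0,0,0.013,0,0,0,0.025,0,0,0,0.025,0]
}}

```text
t: 2.85
ee_pos: [0.4555, -0.1303, 0.0054]
orientation: [-179.9, 0.1, -175.8]
ft_force: [0.6, 0.7, -0.2]
width: 0.0882
gripper_force: 0.0
```

{"fn": "drive_tool", "kwargs": {
  "deltas": [0,0,0,0,0,0,0,0,0,0,0,0,0,0,0,0,0,0,0,0],
  "gripper": 0,
  "grip_force": 30
}}

```text
t: 3.27
ee_pos: [0.4546, -0.1304, 0.0044]
orientation: [-180.0, 0.0, -175.8]
ft_force: [-0.2, 3.0, 1.2]
width: 0.0568
gripper_force: 1.1
```

{"fn": "drive_tool", "kwargs": {
  "deltas": [0,0,0,0,0,0,0,0,0,0,-0.04,0,0,0,-0.08,0,0,0,-0.12,0,0,0,-0.16,0,0,0,-0.16,0,0,0,-0.16,0]
}}

```text
t: 3.93
ee_pos: [0.4557, -0.1311, 0.1661]
orientation: [-179.8, 0.3, -175.8]
ft_force: [-0.7, 0.5, -2.6]
width: 0.0548
gripper_force: 30.0
```

```bash
python3 look.py w6 .172 .42 .49 -.165 -.09
```

```text
3.9333 [ 0.4557 -0.1311  0.1661] [-179.82    0.26 -175.8 ] [-0.74  0.48 -2.56] 0.0548
7008 z 0.1738 lo [ 0.4282 -0.1648  0.169 ] hi [ 0.4734 -0.0907  0.175 ]
outer [321.4 248.1] [ 83.7 129.5] [[ 0.4498 -0.1296  0.1738]]
hole [318.5 256.6] [28.2 33.4] [[ 0.4545 -0.1307  0.1738]]
```

View pics/w6.png

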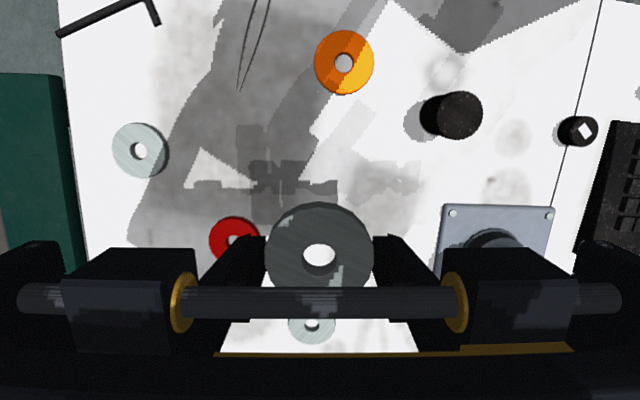

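The ring is held level: hole at (318,257), outer ring around (318,247). The fingers touch both sides at (263,250) and (373,250). I'll carry it over the spindle.

{"fn": "drive_tool", "kwargs": {
  "deltas": [-0.01,0.02,0,0,-0.025,0.052,0,0,-0.043,0.088,0,0,-0.06,0.123,0,0,-0.075,0.154,0,0,-0.084,0.173,0,0,-0.087,0.1787,0,0,-0.087,0.1787,0,0]
}}

```text
t: 4.65
ee_pos: [0.5265, 0.0558, 0.1611]
orientation: [180.0, -0.3, -175.6]
ft_force: [-0.1, -0.0, -1.6]
width: 0.055
gripper_force: 30.0
```

{"fn": "drive_tool", "kwargs": {
  "deltas": [0,0,0,0,0,0,0,0,0,0,0,0]
}}

```text
t: 4.9
ee_pos: [0.5273, 0.053, 0.1631]
orientation: [-180.0, -0.1, -175.9]
ft_force: [-0.3, -0.8, -2.2]
width: 0.0546
gripper_force: 30.0
```

```bash
python3 look.py w7 .172 .49 .57 .02 .09; python3 -c "
import cv2;p=cv2.imread('pics/w7.png');cv2.imwrite('pics/c7.png',cv2.resize(p[180:310,250:390],None,fx=5,fy=5,interpolation=2)[:600])"
```

```text
4.9 [0.5273 0.053  0.1631] [-1.8000e+02 -7.0000e-02 -1.7591e+02] [-0.31 -0.77 -2.17] 0.0546
6991 z 0.1711 lo [0.4999 0.0201 0.169 ] hi [0.5448 0.09   0.175 ]
outer [320.4 249.3] [ 82.3 126.8] [[0.5221 0.0541 0.1711]]
hole [318.5 258.2] [31.3 34.6] [[0.527  0.0535 0.1711]]
```

View pics/c7.png

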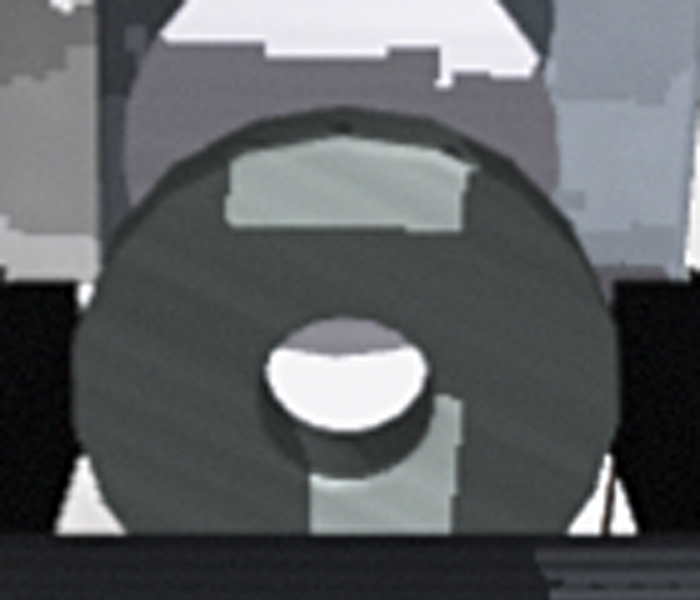

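The crop shows the ring in hand with its hole's top rim centred at crop (346,398). Through it the pan's edge and the bench are visible; the pan's visible side edges are at (125,150) and (555,150). The spindle is hidden, so I'll refine its axis from the pan rim in both depth maps.

```bash
python3 - <<'E'
from h import *
import pickle
from scipy.optimize import least_squares
m,d=pickle.load(open('pics/w1.pkl','rb'))
v,u=np.mgrid[0:400,0:640];c,r=ray(m,np.stack([u,v],-1).reshape(-1,2));X1=(c+r*d.reshape(-1,1)).reshape(400,640,3);X1[d<=0]=np.nan
X7=np.load('pics/w7X.npy')
def fit(X,zl,zh,R,c0,band,sel=lambda P:np.ones(len(P),bool)):
    k=(X[...,2]>zl)&(X[...,2]<zh)&(np.hypot(X[...,0]-c0[0],X[...,1]-c0[1])<R+.008)
    edge=k&~cv2.erode(k.astype(np.uint8),np.ones((3,3))).astype(bool)
    P=X[edge][:,:2];P=P[abs(np.hypot(*(P-c0).T)-R)<band];P=P[sel(P)]
    f=least_squares(lambda q:np.hypot(P[:,0]-q[0],P[:,1]-q[1])-q[2],[*c0,R],loss='soft_l1',f_scale=.0005)
    print(len(P),f.x.round(4),'rms',np.sqrt(np.mean(f.fun**2)).round(5))
c0=np.array([.529,.0536])
ptr=lambda P:~((P[:,0]>.54)&(P[:,1]>.07))
fit(X1,.081,.088,.034,c0,.004,ptr);fit(X7,.081,.088,.034,c0,.004,lambda P:P[:,0]<.515)
fit(X1,.1285,.134,.007,c0,.004)
k=(X1[...,2]>.1285)&(X1[...,2]<.134)&(np.hypot(X1[...,0]-.529,X1[...,1]-.0536)<.012);P=X1[k];print(len(P),P.min(0),P.max(0),P.mean(0))
print(np.nanmedian(X1[(X1[...,2]>.08)&(X1[...,2]<.09)&(np.hypot(X1[...,0]-.529,X1[...,1]-.0536)<.03)],0))
# same measure for the ring in hand (outer radius 28)
X=X7;s=.527
fit(X7,.1685,.175,.0085,np.array([.5272,.0535]),.003)
fit(X7,.1685,.175,.028,np.array([.5272,.0535]),.003,lambda P:(P[:,0]<.525)&(abs(P[:,1]-.0535)<.026))
E
```

```text
240 [0.5298 0.0526 0.033 ] rms 0.00059
137 [0.5298 0.0527 0.0331] rms 0.00045
59 [0.5297 0.0527 0.0063] rms 0.00034
193 [0.52300853 0.04648905 0.12850911] [0.53631304 0.05961314 0.13157428] [0.52965154 0.05277899 0.12997096]
[0.52533825 0.05382893 0.0840261 ]
147 [0.5274 0.0535 0.0088] rms 0.00035
201 [0.5276 0.0535 0.0273] rms 0.00035
```

{"fn": "drive_tool", "kwargs": {
  "deltas": [-0.002,-0.001,0.006,0,-0.002,-0.001,0.012,0,-0.002,-0.001,0.018,0,-0.002,-0.001,0.022,0,-0.002,-0.001,0.022,0,-0.002,-0.001,0.022,0,-0.002,-0.001,0.022,0]
}}

```text
t: 5.53
ee_pos: [0.5301, 0.0535, 0.1418]
orientation: [-180.0, 0.0, -175.8]
ft_force: [0.4, 0.7, -2.4]
width: 0.0549
gripper_force: 30.0
```

```bash
cat > rc.py <<'E'
from h import *
import sys
from scipy.optimize import least_squares
def fit(X,zl,zh,R,c0,band,sel):
    k=(X[...,2]>zl)&(X[...,2]<zh)&(np.hypot(X[...,0]-c0[0],X[...,1]-c0[1])<R+.008)
    edge=k&~cv2.erode(k.astype(np.uint8),np.ones((3,3))).astype(bool)
    P=X[edge][:,:2];P=P[abs(np.hypot(*(P-c0).T)-R)<band];P=P[sel(P)]
    f=least_squares(lambda q:np.hypot(P[:,0]-q[0],P[:,1]-q[1])-q[2],[*c0,R],loss='soft_l1',f_scale=.0005)
    print(len(P),f.x.round(4),'rms',np.sqrt(np.mean(f.fun**2)).round(5))
if __name__=="__main__":  # ring in hand: hole and outer centre relative to spindle
    s=env.sense();e=s['ee_pos'];print(s['t'],e.round(4),s['orientation'].round(2),s['ft_force'].round(2),round(s['width'],4))
    m,p,d=snap("wrist",sys.argv[1])
    v,u=np.mgrid[0:400,0:640];c,r=ray(m,np.stack([u,v],-1).reshape(-1,2));X=(c+r*d.reshape(-1,1)).reshape(400,640,3);X[d<=0]=np.nan
    np.save(f'pics/{sys.argv[1]}X.npy',X)
    k=(np.hypot(X[...,0]-e[0],X[...,1]-e[1])<.025)&(abs(X[...,2]-e[2]-.008)<.006);z=np.median(X[k][:,2]);print('ring top',z.round(4))
    fit(X,z-.0026,z+.004,.0085,e[:2],.003,lambda P:np.ones(len(P),bool))
    fit(X,z-.0026,z+.004,.028,e[:2],.003,lambda P:(P[:,0]<e[0]-.002)&(abs(P[:,1]-e[1])<.026))
E
python3 rc.py w8
```

```text
5.5333 [0.5301 0.0535 0.1418] [-180.     0.  -175.8] [ 0.36  0.68 -2.44] 0.0549
ring top 0.1497
163 [0.5302 0.054  0.0089] rms 0.00058
238 [0.5304 0.0539 0.0272] rms 0.00053
```

{"fn": "drive_tool", "kwargs": {
  "deltas": [0.0007,-0.001,0,0,0.0007,-0.001,0,0,0.0007,-0.001,0,0]
}}

```text
t: 5.83
ee_pos: [0.5294, 0.0524, 0.1419]
orientation: [-180.0, 0.0, -175.8]
ft_force: [0.2, 0.2, -2.3]
width: 0.0552
gripper_force: 30.0
```

```bash
python3 rc.py w9;python3 rc.py w10
```

```text
5.8333 [0.5294 0.0524 0.1419] [-1.8000e+02  2.0000e-02 -1.7581e+02] [ 0.17  0.19 -2.32] 0.0552
ring top 0.1498
149 [0.5296 0.0528 0.0089] rms 0.00031
228 [0.5297 0.0528 0.0272] rms 0.00051
5.8833 [0.5294 0.0524 0.1419] [-1.8000e+02  2.0000e-02 -1.7581e+02] [ 0.09 -0.15 -2.31] 0.0549
ring top 0.1498
164 [0.5297 0.0529 0.009 ] rms 0.00069
229 [0.5293 0.0528 0.0269] rms 0.00053
```

{"fn": "drive_tool", "kwargs": {
  "deltas": [0,0,0.003,0,0,0,0.006,0,0,0,0.008,0,0,0,0.01,0,0,0,0.012,0,0,0,0.012,0]
}}

```text
t: 6.43
ee_pos: [0.529, 0.0524, 0.1291]
orientation: [180.0, -0.1, -175.8]
ft_force: [-0.8, 0.1, -1.1]
width: 0.0547
gripper_force: 30.0
```

```bash
cat > pan.py <<'E'
from h import *
import sys
s=env.sense();print(s['t'],s['ee_pos'].round(4),s['ft_force'].round(2))
X=np.load(f'pics/{sys.argv[1]}X.npy')
r=np.hypot(X[...,0]-.5297,X[...,1]-.0527)
k=(r>.0285)&(r<.032)&(X[...,0]<.52)&(X[...,2]>.04)&(X[...,2]<.092);print('pan z',np.median(X[k][:,2]).round(4),k.sum())
E
python3 pan.py w9;python3 rc.py w11;python3 pan.py w11;python3 rc.py w12;python3 pan.py w12
```

```text
6.4333 [0.529  0.0524 0.1291] [-0.78  0.14 -1.06]
pan z 0.084 549
6.4333 [0.529  0.0524 0.1291] [ 1.7999e+02 -5.0000e-02 -1.7581e+02] [-0.78  0.14 -1.06] 0.0547
ring top 0.137
153 [0.5291 0.0529 0.0089] rms 0.00057
208 [0.5294 0.053  0.0274] rms 0.00036
6.4833 [0.5291 0.0525 0.1293] [ 0.59 -0.26 -1.95]
pan z 0.084 622
6.4833 [0.5291 0.0525 0.1293] [ 1.7999e+02 -4.0000e-02 -1.7581e+02] [ 0.59 -0.26 -1.95] 0.055
ring top 0.1372
152 [0.5293 0.0529 0.0089] rms 0.00043
204 [0.5292 0.0529 0.0272] rms 0.00024
6.5333 [0.5293 0.0524 0.1296] [-0.08  0.9  -2.01]
pan z 0.084 621
```

Pan unmoved at z 0.084 with the ring underside at 0.125, so the ring is threaded. Lowering.

{"fn": "drive_tool", "kwargs": {
  "deltas": [-0.0003,0,0.006,0,-0.0003,0,0.013,0,-0.0003,0,0.02,0,-0.0003,0,0.027,0,-0.0003,0,0.033,0,-0.0003,0,0.036,0,-0.0003,0,0.038,0,-0.0003,0,0.038,0]
}}

```text
t: 7.2
ee_pos: [0.5293, 0.0525, 0.0911]
orientation: [180.0, -0.1, -175.8]
ft_force: [0.1, -1.3, -2.0]
width: 0.0549
gripper_force: 30.0
```

{"fn": "drive_tool", "kwargs": {
  "deltas": [0,0,0.003,0,0,0,0.006,0,0,0,0.009,0,0,0,0.009,0,0,0,0.009,0]
}}

```text
t: 7.62
ee_pos: [0.5297, 0.0524, 0.0828]
orientation: [-180.0, 0.0, -175.8]
ft_force: [-0.8, 0.0, -0.2]
width: 0.0547
gripper_force: 30.0
```

```bash
python3 rc.py w13;python3 pan.py w13
```

```text
7.6167 [0.5297 0.0524 0.0828] [-1.8000e+02  1.0000e-02 -1.7581e+02] [-0.82  0.04 -0.2 ] 0.0547
ring top 0.0907
206 [0.5316 0.053  0.0087] rms 0.00121
186 [0.5299 0.0529 0.0272] rms 0.00028
7.6667 [0.5298 0.0524 0.0829] [-0.18 -0.12 -0.77]
pan z 0.0787 1011
```

{"fn": "drive_tool", "kwargs": {
  "deltas": [0,0,0.0015,0,0,0,0.003,0,0,0,0.003,0]
}}

```text
t: 7.92
ee_pos: [0.5298, 0.0524, 0.0797]
orientation: [-180.0, 0.0, -175.8]
ft_force: [1.0, -0.6, -0.5]
width: 0.0549
gripper_force: 30.0
```

{"fn": "drive_tool", "kwargs": {
  "deltas": [0,0,0,0,0,0,0,0,0,0,0,0,0,0,0,0],
  "gripper": 0.9
}}

```text
t: 8.25
ee_pos: [0.5297, 0.0525, 0.0798]
orientation: [-180.0, 0.0, -175.8]
ft_force: [-0.4, -0.4, 0.5]
width: 0.0794
gripper_force: 0.0
```

{"fn": "drive_tool", "kwargs": {
  "deltas": [0,0,-0.02,0,0,0,-0.05,0,0,0,-0.09,0,0,0,-0.12,0,0,0,-0.14,0,0,0,-0.14,0]
}}

```text
t: 8.75
ee_pos: [0.5325, 0.0522, 0.2253]
orientation: [-179.9, 0.5, -175.8]
ft_force: [-0.1, -0.5, -0.3]
width: 0.0838
gripper_force: 0.0
```

```bash
python3 look.py w14 .088 .49 .57 .02 .09; python3 - <<'E'
from rc import *
X=np.load('pics/w14X.npy')
fit(X,.073,.0805,.034,np.array([.5297,.0527]),.004,lambda P:P[:,0]<.525)
fit(X,.122,.1255,.007,np.array([.5297,.0527]),.003,lambda P:P[:,0]<1)
E
python3 pan.py w14
```

```text
8.75 [0.5325 0.0522 0.2253] [-179.89    0.52 -175.79] [-0.12 -0.45 -0.3 ] 0.0838
2234 z 0.0881 lo [0.5027 0.0256 0.0852] hi [0.5578 0.0803 0.091 ]
outer [319.2 184.9] [56.  57.1] [[0.5292 0.0527 0.0881]]
hole [319.2 190.5] [19.1 25.6] [[0.5346 0.0531 0.0881]]
141 [0.5296 0.0527 0.0329] rms 0.00073
78 [0.5298 0.0529 0.0055] rms 0.00081
8.8 [0.5313 0.0523 0.2224] [0.11 1.16 0.22]
pan z 0.0761 275
```

First ring is flat on the pan, now at 0.076. Now for the next ring.

{"fn": "drive_tool", "kwargs": {
  "deltas": [-0.0787,-0.1863,0,0,-0.0787,-0.1863,0,0,-0.0787,-0.1863,0,0,-0.0787,-0.1863,0.05,0,-0.0787,-0.1863,0.12,0,-0.0787,-0.1863,0.12,0,-0.0787,-0.1863,0.12,0,-0.0787,-0.1863,0.12,0]
}}

```text
t: 9.47
ee_pos: [0.617, -0.1277, 0.0912]
orientation: [179.7, -0.7, -175.9]
ft_force: [-0.6, 0.3, -1.1]
width: 0.0836
gripper_force: 0.0
```

{"fn": "drive_tool", "kwargs": {
  "deltas": [0,0,0,0,0,0,0,0],
  "gripper": 1
}}

```text
t: 9.63
ee_pos: [0.6218, -0.1271, 0.1002]
orientation: [180.0, 0.0, -175.8]
ft_force: [0.2, -0.4, 0.2]
width: 0.0881
gripper_force: 0.0
```

```bash
python3 look.py w15 .012 .58 .66 -.165 -.09
```

```text
9.6333 [ 0.6218 -0.1271  0.1002] [ 1.7999e+02  1.0000e-02 -1.7579e+02] [ 0.18 -0.39  0.19] 0.0881
3269 z 0.0123 lo [ 0.5964 -0.1553  0.009 ] hi [ 0.6512 -0.1002  0.0147]
outer [316.8 205.1] [65.6 68. ] [[ 0.6227 -0.128   0.0123]]
hole [316.8 205.8] [20.5 21.7] [[ 0.6233 -0.1279  0.0123]]
```

{"fn": "drive_tool", "kwargs": {
  "deltas": [-0.0015,-0.001,0.03,0,-0.0015,-0.001,0.06,0,-0.0015,-0.001,0.08,0,-0.0015,-0.001,0.09,0,-0.0015,-0.001,0.096,0,-0.0015,-0.001,0.096,0,-0.0015,-0.001,0.096,0]
}}

```text
t: 10.27
ee_pos: [0.6245, -0.1286, 0.0055]
orientation: [-179.9, 0.1, -175.8]
ft_force: [0.0, -0.1, -0.4]
width: 0.0879
gripper_force: 0.0
```

{"fn": "drive_tool", "kwargs": {
  "deltas": [0,0,0,0,0,0,0,0,0,0,0,0,0,0,0,0,0,0,0,0,0,0,0,0,0,0,0,0],
  "gripper": 0
}}

```text
t: 10.85
ee_pos: [0.6235, -0.1285, 0.004]
orientation: [-180.0, 0.0, -175.8]
ft_force: [0.5, 0.4, 3.0]
width: 0.0541
gripper_force: 29.9
```

{"fn": "drive_tool", "kwargs": {
  "deltas": [0,0,-0.03,0,0,0,-0.07,0,0,0,-0.11,0,0,0,-0.14,0,0,0,-0.16,0,0,0,-0.16,0,0,0,-0.16,0]
}}

```text
t: 11.43
ee_pos: [0.6237, -0.1286, 0.1641]
orientation: [-180.0, 0.1, -175.8]
ft_force: [-0.1, 0.1, -2.8]
width: 0.0541
gripper_force: 30.0
```

```bash
python3 rc.py w16
```

```text
11.4333 [ 0.6237 -0.1286  0.1641] [-1.7995e+02  9.0000e-02 -1.7580e+02] [-0.14  0.15 -2.78] 0.0541
ring top 0.1724
157 [ 0.624  -0.1282  0.0089] rms 0.0005
221 [ 0.624  -0.1282  0.0272] rms 0.00043
```

{"fn": "drive_tool", "kwargs": {
  "deltas": [0.01,0.022,0,0,0.025,0.056,0,0,0.041,0.093,0,0,0.057,0.13,0,0,0.07,0.161,0,0,0.078,0.18,0,0,0.0816,0.187,0,0,0.0816,0.187,0,0]
}}

```text
t: 12.15
ee_pos: [0.526, 0.0537, 0.1613]
orientation: [179.9, -0.3, -175.7]
ft_force: [-0.6, -0.1, -2.0]
width: 0.0542
gripper_force: 30.0
```

{"fn": "drive_tool", "kwargs": {
  "deltas": [0,0,0.008,0,0,0,0.016,0,0,0,0.022,0,0,0,0.026,0,0,0,0.026,0,0,0,0.026,0]
}}

```text
t: 12.65
ee_pos: [0.5282, 0.0515, 0.1371]
orientation: [180.0, -0.1, -175.9]
ft_force: [-0.1, 0.3, -2.1]
width: 0.0541
gripper_force: 30.0
```

```bash
python3 rc.py w17; python3 pan.py w17
```

```text
12.65 [0.5282 0.0515 0.1371] [ 1.7999e+02 -7.0000e-02 -1.7586e+02] [-0.08  0.3  -2.11] 0.0541
ring top 0.1455
152 [0.5284 0.0519 0.0089] rms 0.00064
216 [0.5283 0.052  0.0271] rms 0.00036
12.7 [0.5285 0.0516 0.1376] [ 0.26 -0.01 -1.19]
pan z 0.0761 531
```

{"fn": "drive_tool", "kwargs": {
  "deltas": [-0.001,0.0008,0,0,-0.001,0.0008,0,0,-0.001,0.0008,0,0]
}}

```text
t: 12.95
ee_pos: [0.5295, 0.053, 0.1381]
orientation: [-180.0, 0.0, -175.8]
ft_force: [0.4, -0.3, -2.5]
width: 0.0542
gripper_force: 30.0
```

```bash
python3 rc.py w18; python3 rc.py w19
```

```text
12.95 [0.5295 0.053  0.1381] [-1.7999e+02  5.0000e-02 -1.7580e+02] [ 0.4  -0.28 -2.51] 0.0542
ring top 0.1465
153 [0.5296 0.0533 0.0089] rms 0.0008
218 [0.5301 0.0534 0.0273] rms 0.00049
13.0 [0.5294 0.053  0.1381] [-1.7999e+02  4.0000e-02 -1.7579e+02] [ 0.23  1.42 -2.35] 0.0549
ring top 0.1464
166 [0.5297 0.0533 0.0089] rms 0.00047
209 [0.5297 0.0534 0.0271] rms 0.00038
```

{"fn": "drive_tool", "kwargs": {
  "deltas": [0,-0.0005,0.003,0,0,-0.0005,0.006,0,0,-0.0005,0.009,0,0,-0.0005,0.012,0,0,-0.0005,0.015,0,0,-0.0005,0.018,0,0,-0.0005,0.018,0]
}}

```text
t: 13.63
ee_pos: [0.5287, 0.0525, 0.1189]
orientation: [180.0, -0.1, -175.8]
ft_force: [0.3, 0.7, -2.7]
width: 0.0543
gripper_force: 30.0
```

```bash
python3 rc.py w20; python3 pan.py w20
```

```text
13.6333 [0.5287 0.0525 0.1189] [ 1.7999e+02 -7.0000e-02 -1.7581e+02] [ 0.26  0.65 -2.7 ] 0.0543
ring top 0.1271
142 [0.529  0.0529 0.0088] rms 0.00048
198 [0.5289 0.0529 0.0272] rms 0.00027
13.6833 [0.5289 0.0525 0.1192] [ 0.06 -0.56 -2.12]
pan z 0.0762 632
```

{"fn": "drive_tool", "kwargs": {
  "deltas": [-0.0004,0,0.006,0,-0.0004,0,0.012,0,-0.0004,0,0.018,0,-0.0004,0,0.023,0,-0.0004,0,0.027,0,-0.0004,0,0.03,0,-0.0004,0,0.033,0,-0.0004,0,0.035,0]
}}

```text
t: 14.35
ee_pos: [0.5296, 0.0525, 0.0844]
orientation: [180.0, -0.0, -175.8]
ft_force: [-1.2, 1.1, 0.6]
width: 0.054
gripper_force: 30.0
```

{"fn": "drive_tool", "kwargs": {
  "deltas": [0,0,0,0,0,0,0,0]
}}

```text
t: 14.52
ee_pos: [0.5297, 0.0524, 0.0848]
orientation: [-180.0, -0.0, -175.8]
ft_force: [-0.5, -0.2, 0.3]
width: 0.054
gripper_force: 30.0
```

```bash
python3 rc.py w21; python3 pan.py w21
```

```text
14.5167 [0.5297 0.0524 0.0848] [-180.    -0.  -175.8] [-0.47 -0.24  0.31] 0.054
ring top 0.0932
223 [0.5317 0.0529 0.0088] rms 0.00134
197 [0.5298 0.0529 0.0271] rms 0.0004
14.5667 [0.5298 0.0525 0.0849] [-0.43  0.58 -0.49]
pan z 0.0693 877
```

{"fn": "drive_tool", "kwargs": {
  "deltas": [0,0,0.001,0,0,0,0.001,0]
}}

```text
t: 14.73
ee_pos: [0.5299, 0.0524, 0.0839]
orientation: [-180.0, 0.0, -175.8]
ft_force: [-0.6, -0.1, 0.5]
width: 0.054
gripper_force: 30.0
```

{"fn": "drive_tool", "kwargs": {
  "deltas": [0,0,0,0,0,0,0,0,0,0,0,0,0,0,0,0],
  "gripper": 0.9
}}

```text
t: 15.07
ee_pos: [0.5298, 0.0524, 0.0838]
orientation: [-180.0, 0.0, -175.8]
ft_force: [0.1, -0.4, -0.8]
width: 0.0788
gripper_force: 0.0
```

{"fn": "drive_tool", "kwargs": {
  "deltas": [0,0,-0.02,0,0,0,-0.05,0,0,0,-0.09,0,0,0,-0.12,0,0,0,-0.14,0,0,0,-0.14,0,0,0,-0.14,0]
}}

```text
t: 15.65
ee_pos: [0.5304, 0.0524, 0.2248]
orientation: [-180.0, 0.2, -175.8]
ft_force: [-0.3, -0.1, -1.0]
width: 0.0839
gripper_force: 0.0
```

```bash
python3 look.py w22 .092 .49 .57 .02 .09;python3 pan.py w22
```

```text
15.65 [0.5304 0.0524 0.2248] [-1.7997e+02  1.7000e-01 -1.7580e+02] [-0.33 -0.11 -0.96] 0.0839
2345 z 0.0923 lo [0.503  0.0256 0.0891] hi [0.558  0.0805 0.095 ]
outer [318.7 189.3] [56.4 57.9] [[0.5294 0.0527 0.0923]]
hole [318.6 193.2] [19.1 21.3] [[0.5331 0.0529 0.0923]]
15.7 [0.5293 0.0525 0.2232] [-0.09  0.25 -0.8 ]
pan z 0.0682 261
```

Two rings leave the pan at 0.0682, still 3 mm above the mark, so a third is needed.

{"fn": "drive_tool", "kwargs": {
  "deltas": [0.105,-0.31,0,0,0.105,-0.31,0,0,0.105,-0.31,0,0,0.105,-0.31,0,0,0.105,-0.31,0,0,0.105,-0.31,0,0,0.105,-0.31,0,0,0.105,-0.31,0,0],
  "gripper": 1
}}

```text
t: 16.37
ee_pos: [0.4456, -0.266, 0.2214]
orientation: [179.9, -0.1, -175.9]
ft_force: [0.5, -0.4, 0.8]
width: 0.0881
gripper_force: 0.0
```

{"fn": "drive_tool", "kwargs": {
  "deltas": [0.0157,-0.048,0.03,0,0.0157,-0.048,0.07,0,0.0157,-0.048,0.11,0,0.0157,-0.048,0.124,0,0.0157,-0.048,0.124,0,0.0157,-0.048,0.124,0]
}}

```text
t: 16.87
ee_pos: [0.4339, -0.3119, 0.0972]
orientation: [179.7, -0.2, -175.8]
ft_force: [-0.3, 0.2, -0.5]
width: 0.0882
gripper_force: 0.0
```

```bash
python3 look.py w23 .012 .39 .475 -.35 -.27
```

```text
16.8667 [ 0.4339 -0.3119  0.0972] [ 179.72   -0.21 -175.83] [-0.3   0.24 -0.51] 0.0882
3366 z 0.0123 lo [ 0.4067 -0.3417  0.0091] hi [ 0.462  -0.2866  0.0146]
outer [314.4 204.5] [66.5 69. ] [[ 0.4331 -0.3143  0.0123]]
hole [314.5 205.3] [20.9 21.9] [[ 0.4337 -0.3142  0.0123]]
```

{"fn": "drive_tool", "kwargs": {
  "deltas": [0.0003,-0.0015,0.03,0,0.0003,-0.0015,0.06,0,0.0003,-0.0015,0.075,0,0.0003,-0.0015,0.075,0,0.0003,-0.0015,0.075,0]
}}

```text
t: 17.33
ee_pos: [0.4361, -0.3153, 0.026]
orientation: [-179.9, 0.0, -175.8]
ft_force: [-1.1, -0.2, 0.0]
width: 0.0882
gripper_force: 0.0
```

{"fn": "drive_tool", "kwargs": {
  "deltas": [0.001,0,0.01,0,0.001,0,0.02,0,0.001,0,0.021,0,0.001,0,0.021,0]
}}

```text
t: 17.67
ee_pos: [0.4341, -0.3148, 0.0035]
orientation: [180.0, -0.0, -175.8]
ft_force: [-0.9, -0.1, -0.2]
width: 0.0883
gripper_force: 0.0
```

{"fn": "drive_tool", "kwargs": {
  "deltas": [0,0,-0.0005,0,0,0,-0.0005,0,0,0,-0.0005,0,0,0,-0.0005,0,0,0,-0.0005,0,0,0,-0.0005,0,0,0,-0.0005,0],
  "gripper": 0
}}

```text
t: 18.25
ee_pos: [0.4344, -0.3151, 0.0044]
orientation: [-180.0, 0.0, -175.8]
ft_force: [-1.0, 0.5, 1.1]
width: 0.0549
gripper_force: 30.0
```

{"fn": "drive_tool", "kwargs": {
  "deltas": [0,0,-0.03,0,0,0,-0.07,0,0,0,-0.11,0,0,0,-0.14,0,0,0,-0.16,0,0,0,-0.16,0,0,0,-0.16,0]
}}

```text
t: 18.83
ee_pos: [0.4345, -0.3153, 0.1645]
orientation: [-179.9, 0.1, -175.8]
ft_force: [-0.9, 0.6, -2.6]
width: 0.0551
gripper_force: 30.0
```

```bash
python3 rc.py w24
```

```text
18.8333 [ 0.4345 -0.3153  0.1645] [-1.7992e+02  6.0000e-02 -1.7580e+02] [-0.87  0.62 -2.57] 0.0551
ring top 0.1724
159 [ 0.4344 -0.3148  0.0089] rms 0.00062
228 [ 0.434  -0.3148  0.027 ] rms 0.00052
```

{"fn": "drive_tool", "kwargs": {
  "deltas": [-0.006,0.018,0,0,-0.016,0.048,0,0,-0.028,0.084,0,0,-0.04,0.12,0,0,-0.052,0.156,0,0,-0.064,0.192,0,0,-0.075,0.225,0,0,-0.085,0.255,0,0]
}}

```text
t: 19.55
ee_pos: [0.4988, -0.0517, 0.1612]
orientation: [179.9, -0.3, -175.8]
ft_force: [0.9, 0.4, -2.8]
width: 0.0548
gripper_force: 30.0
```

{"fn": "drive_tool", "kwargs": {
  "deltas": [-0.01,0.03,0,0,-0.019,0.056,0,0,-0.026,0.076,0,0,-0.032,0.093,0,0,-0.0353,0.105,0.006,0,-0.0353,0.105,0.014,0,-0.0353,0.105,0.02,0,-0.0353,0.105,0.02,0]
}}

```text
t: 20.22
ee_pos: [0.5258, 0.0523, 0.141]
orientation: [180.0, -0.3, -175.8]
ft_force: [0.0, -0.4, -1.9]
width: 0.0547
gripper_force: 30.0
```

{"fn": "drive_tool", "kwargs": {
  "deltas": [0,0,0.005,0,0,0,0.01,0,0,0,0.01,0,0,0,0.01,0]
}}

```text
t: 20.55
ee_pos: [0.5277, 0.0522, 0.1339]
orientation: [180.0, -0.0, -175.9]
ft_force: [-0.0, -0.5, -2.6]
width: 0.0549
gripper_force: 30.0
```

```bash
python3 rc.py w25;python3 pan.py w25
```

```text
20.55 [0.5277 0.0522 0.1339] [ 1.8000e+02 -3.0000e-02 -1.7586e+02] [-0.02 -0.46 -2.61] 0.0549
ring top 0.1419
137 [0.5275 0.0527 0.0088] rms 0.00031
222 [0.5273 0.0528 0.0271] rms 0.00049
20.6 [0.528  0.0523 0.1343] [-0.22 -0.47 -2.56]
pan z 0.0684 507
```

{"fn": "drive_tool", "kwargs": {
  "deltas": [-0.0015,0,0,0,-0.0015,0,0,0,-0.0015,0,0,0]
}}

```text
t: 20.85
ee_pos: [0.5298, 0.0529, 0.1346]
orientation: [-180.0, 0.0, -175.8]
ft_force: [-0.5, 0.4, -1.5]
width: 0.0551
gripper_force: 30.0
```

```bash
python3 rc.py w26;python3 rc.py w27
```

```text
20.85 [0.5298 0.0529 0.1346] [-1.7999e+02  5.0000e-02 -1.7581e+02] [-0.51  0.38 -1.54] 0.0551
ring top 0.1425
163 [0.5296 0.0533 0.0089] rms 0.00054
203 [0.5295 0.0534 0.0272] rms 0.0003
20.9 [0.5296 0.0529 0.1345] [-1.7999e+02  3.0000e-02 -1.7580e+02] [ 0.56  0.08 -1.95] 0.0552
ring top 0.1424
157 [0.5294 0.0533 0.0089] rms 0.00066
224 [0.5296 0.0534 0.0273] rms 0.00053
```

{"fn": "drive_tool", "kwargs": {
  "deltas": [-0.0003,-0.0006,0.004,0,-0.0003,-0.0006,0.008,0,-0.0003,-0.0006,0.011,0,-0.0003,-0.0006,0.014,0,-0.0003,-0.0006,0.017,0,-0.0003,-0.0006,0.02,0,-0.0003,-0.0006,0.022,0,-0.0003,-0.0006,0.022,0]
}}

```text
t: 21.62
ee_pos: [0.5294, 0.0524, 0.1116]
orientation: [180.0, -0.1, -175.8]
ft_force: [-0.2, 0.6, -2.1]
width: 0.0549
gripper_force: 30.0
```

```bash
python3 rc.py w28;python3 pan.py w28
```

```text
21.6167 [0.5294 0.0524 0.1116] [ 1.7999e+02 -5.0000e-02 -1.7581e+02] [-0.23  0.57 -2.06] 0.0549
ring top 0.1194
152 [0.5291 0.0529 0.0089] rms 0.00049
218 [0.529  0.0528 0.0271] rms 0.00042
21.6667 [0.5296 0.0524 0.1119] [-0.04 -0.72 -1.98]
pan z 0.0684 624
```

{"fn": "drive_tool", "kwargs": {
  "deltas": [-0.0003,0,0.005,0,-0.0003,0,0.01,0,-0.0003,0,0.014,0,-0.0003,0,0.017,0,-0.0003,0,0.02,0,-0.0003,0,0.023,0,-0.0003,0,0.023,0,-0.0003,0,0.023,0]
}}

```text
t: 22.33
ee_pos: [0.5299, 0.0524, 0.0891]
orientation: [180.0, -0.0, -175.8]
ft_force: [-1.3, 0.5, -1.0]
width: 0.0553
gripper_force: 30.0
```

```bash
python3 rc.py w29;python3 pan.py w29
```

```text
22.3333 [0.5299 0.0524 0.0891] [ 1.8000e+02 -2.0000e-02 -1.7581e+02] [-1.28  0.48 -0.96] 0.0553
ring top 0.0971
235 [0.532  0.0528 0.009 ] rms 0.00116
222 [0.5297 0.0529 0.0272] rms 0.00033
22.3833 [0.53   0.0524 0.0893] [-1.39  0.22 -0.51]
pan z 0.0611 744
```

{"fn": "drive_tool", "kwargs": {
  "deltas": [0,0,0.001,0,0,0,0.001,0]
}}

```text
t: 22.55
ee_pos: [0.5303, 0.0524, 0.0884]
orientation: [-180.0, 0.0, -175.8]
ft_force: [-0.5, 0.4, -0.1]
width: 0.055
gripper_force: 30.0
```

{"fn": "drive_tool", "kwargs": {
  "deltas": [0,0,0,0,0,0,0,0,0,0,0,0,0,0,0,0],
  "gripper": 0.9
}}

```text
t: 22.88
ee_pos: [0.5302, 0.0523, 0.0884]
orientation: [-180.0, 0.0, -175.8]
ft_force: [-0.8, -0.0, -0.0]
width: 0.0795
gripper_force: 0.0
```

{"fn": "drive_tool", "kwargs": {
  "deltas": [0,0,-0.02,0,0,0,-0.05,0,0,0,-0.09,0,0,0,-0.12,0,0,0,-0.14,0,0,0,-0.14,0,0,0,-0.14,0,0,0,-0.14,0]
}}

```text
t: 23.55
ee_pos: [0.5293, 0.0524, 0.227]
orientation: [180.0, -0.1, -175.8]
ft_force: [-0.5, 0.2, -0.9]
width: 0.0834
gripper_force: 0.0
```

```bash
python3 look.py w30 .096 .49 .57 .02 .09;python3 pan.py w30; python3 -c "
import cv2;p=cv2.imread('pics/w30.png');cv2.imwrite('pics/c30.png',cv2.resize(p[125:245,255:405],None,fx=5,fy=5,interpolation=2))"
```

```text
23.55 [0.5293 0.0524 0.227 ] [ 1.7998e+02 -9.0000e-02 -1.7581e+02] [-0.45  0.19 -0.89] 0.0834
2430 z 0.0963 lo [0.5027 0.025  0.093 ] hi [0.5581 0.0805 0.0988]
outer [318.2 191.3] [56.7 58.3] [[0.5292 0.0526 0.0963]]
hole [318.3 193.5] [17.2 18.9] [[0.5313 0.0528 0.0963]]
23.6 [0.529  0.0525 0.2264] [-0.36 -0.06 -0.6 ]
pan z 0.0603 249
```

View pics/c30.png

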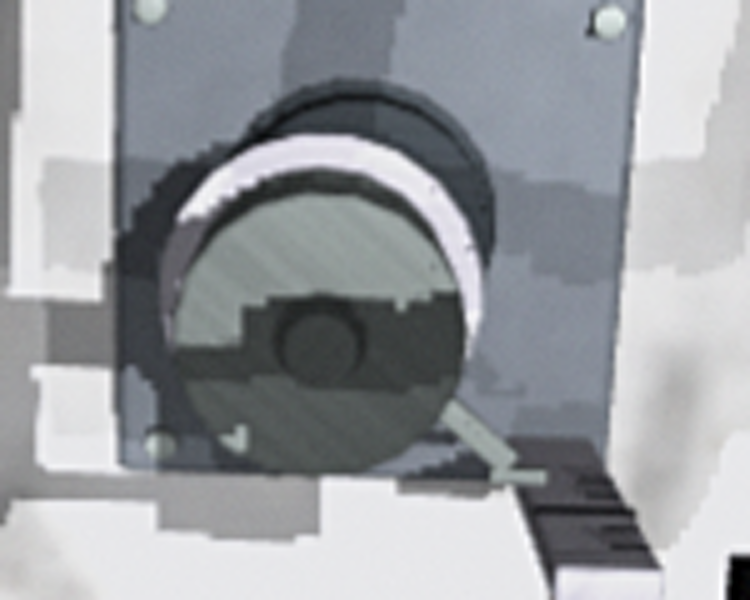

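The stack is flat on the pan, with the spindle showing through at crop (320,343). The pointer at (530,478) sits just past the long mark at (580,510). Pan top is 0.0603, against 0.065 for the mark, and the fourth ring is still on the bench. Handing in.

```bash
python3 -c "
from station import env
print(env.hand_in())"
```

```text
the job is handed in; nothing more can be done
None
```

Three rings are threaded flat on the spindle and the pan has sunk to about 60 mm, just past the 65 mm mark; the fourth ring was left on the bench and the job was handed in at about 23.6 s.

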